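Uncover the pattern's pocket and hold the inspection lamp on it

ROBOT

A 6-joint arm with a two-finger parallel gripper is mounted at the origin on the work surface. World frame = base frame: x ahead of the robot, y to its left, z up, the work surface at z = 0. Lengths are in m, angles in rad, forces in N, time in s.
With the tool pointing down it reaches from about 0.275 to 0.75 m from the base axis. Payload 10.2 kg.
Tool frame: the origin (TCP) lies on the mounting face of the last link; the fingertips stand 166 mm ahead of it and the grasp point (between the pads) lies 147 mm ahead of it; z points along the fingers, y is the direction in which the jaws open and shut (so a half turn about z gives the same grasp; the last joint's range is limited). The gripper opens to 88 mm and grips with 3 to 60 N. Pads are 18 mm wide; open, the fingers measure 123 mm over their backs; the gripper's body (75 mm by 187 mm) begins 45 mm behind the grasp point.
Start: joints at [-1.354, 0.313, 1.498, -0, 1.331, -0.223], TCP at [0.224, -0.475, 0.405] pointing down, gripper open.
Joint ranges: [-2.94, 2.94], [-0.97, 2.17], [0.19, 2.56], [-1.23, 4.37], [0.02, 3.11], [-2.88, 2.88]. Speed limits (rad/s): [2.39, 2.39, 3.01, 3.14, 3.14, 3.14].

INTERFACE

Orientations are given as a rotation vector (axis times angle).
In Python, from bench import arm, imaging, spotter gives the robot as it stands. The module is installed in compiled form; this text tells all that it offers.
- The arm moves only by the tool jog_arm, never from a script. Its argument "moves" is a list that holds one entry, the list of rows, each a list of 7 numbers: the shift along the tool's x, y, z in cm, then the turn, a rotation vector about the tool's x, y, z in rad, then the finger opening in cm, from 0 to 8.81. In form: [[[tx, ty, tz, wx, wy, wz, grip], ...]]. A call has 1 to 20 rows; each row shifts and turns the commanded pose from where the row before left it, along the tool's axes as they then stand; what a row does not reach is not made up. A row lasts 1/10 s, in which the tool goes at most 50 mm and 8.59 degrees, less where a joint would pass 70% of its speed; a pose out of reach is approached as far as the arm can. A call is refused whole if a number of a shift passes 5 or a number of a turn 0.15, either way. A call with a gripper value outside its range is refused whole. The fingers move at their own pace and stop on an object; "force" is the grip in N (left out, the last holds). Time passes only in rows, so rows that do not move let the fingers close. It gives the time, the measured TCP pose, the force and the opening at its end, in the units of the state.
- arm.get_state(): the state, without advancing time (a new reading comes with each control period).
- imaging.snapshot(name): name is "scene" or "top" or "wrist"; returns a dict with "frame" (400x640x3 uint8, red, green, blue), "camera_matrix" (3x3 intrinsics, pixels), "k1" (the pictures are not rectified: a ray, as slopes to the right and down, at radius r is drawn at 1 + k1 r^2 times it, then the intrinsics apply), "cam_to_world" (4x4, takes a point from camera to world coordinates). Camera axes: x right, y down, z forward; pixel columns grow to the right and rows downward; lengths in m; the calibration is good to about 2 mm. A picture is of the moment at which its call begins. There is no depth.
- arm.job_done(): hands the job in, once; it reports no verdict.
Trained networks look in a picture, given as the dict that the camera call returned (one of the last four; its "shot" number tells which), for a name from the list of things; names that differ only in an ending like _2 or _b are one class to them, and where a whole thing is asked for, a point or a joint stands for the part that bears it (a point fixed in the world has none). Each returns a list of dicts, best first, with "p" (0 to 1); they miss things now and then, are a little off and sometimes report something else, mostly with a low value. They report only what shows in the picture. A call takes as long as a camera call. They do not tell look-alikes from the thing itself.
- spotter.recognise(name, picture): "point" ([x, y, z] in m, in the coordinates of the camera as it stood for that picture, good to about 4 mm: the middle of the surface that is visible of it).
The state is a dict: "clock": time; "joint_pos": joint angles; "dq": joint speeds; "effort": joint torques, N m; "ee_pos": TCP position; "tool_rot": TCP orientation; "force": force on the tool from outside, world axes, zero at the start; "torque": the same for the moment, N m; "width": opening from 0.0 (shut) to 1.0 (fully open).
Only numpy, scipy, OpenCV 4.12 (cv2) and the standard library are available. Lean on these libraries where they do the work, as an engineer would, in place of code of your own. Each camera call takes 0.05 s, during which the arm holds its last target.

TASK

Lift the round plywood cover off the wooden pattern by its handle and lay it, without dropping it, handle up and wholly on the cork mat. Then draw the blue inspection lamp out of the tool block, slant it about 45 degrees and hold it in the air from any side, its lens pointing at the red mark in the uncovered pocket from about 12 cm away, touching nothing but the gripper. Finish while still holding the lamp there, steady, and leave the other things where they are.

Things in the scene. Friction and masses are not known exactly. Their poses are not given: they have to be found in the camera images.
- pattern: fixed wooden casting pattern: slab 190 (x) x 170 (y) x 35 mm with small bosses and ribs up to 51 mm high; in its middle a round boss 136 mm across, rim 60 mm above the table, enclosing a round pocket 88 mm wide at the mouth and 25 mm deep (floor 35 mm above the table). Origin: centre of the underside. Place and yaw vary.
- mark (a point): centre of the flat red disc (40 mm across) painted in the middle of the pocket's floor, 36 mm above the table; the cover hides it at first. Axes as the pattern's.
- cover_handle (a point): centre of the grip bar of the loose plywood cover that lies over the pocket. Bar: dark wood, 90 mm long along this frame's y, 14 wide along x, 16 high, open below, on two posts at y = +-36. The cover's disc (120 mm across, 9 thick) has its top 31 mm below this point; the locating plug under it (80 across, 6 deep) has its underside 46 mm below. z is the cover's up axis.
- mat: cork mat fixed to the table, 180 x 180 mm, 4 mm thick; origin at the centre of its underside. It lies to one side of the pattern, the tool block to the other; which is which varies.
- rack: fixed light wood tool block 70 (x) x 230 (y) x 60 mm; origin at the centre of its underside. Three round sockets along its y, at -80, 0 and +80 mm, 43 mm wide, 54 mm deep (floors 6 mm above the table). The lamp, the core plug and the steel punch stand loosely in them in any order.
- lamp_center (a point): centre, half-way along, of the loose inspection lamp (about 200 g): a round torch 150 mm long standing lens down in a socket. Head: aluminium, 37 mm across, 40 mm long, at the lens end; the rest is a straight blue barrel 28 mm across with an aluminium band and a white tail button. This frame's z points from lens to tail (up as it stands); the lens looks along -z.
- lamp_lens (a point): middle of the lamp's lens, on its axis, 75 mm from lamp_center at the head end. Same axes: the light goes along -z.
- plug: loose turned core plug, light wood with a dark knob, 37 mm across at the foot, 122 mm tall, standing in another socket; to be left alone. Origin at its underside.
- punch: loose steel punch with a dark foot 37 mm across and a brass cap, 117 mm tall, standing in another socket; to be left alone. Origin at its underside.
- mallet: loose wooden mallet, 270 mm long along its x, head 60 x 110 x 60 mm at the +x end, lying on the table; bystander.
- glue: loose amber jar with a white cap, 70 mm across, 90 mm tall; bystander.
- square: loose try square, dark wood stock 110 mm, steel blade 150 mm, lying flat; bystander.
- offcut: loose stepped wooden offcut, 80 x 120 x 50 mm; bystander.
- rasp: loose rasp with an orange handle, 280 mm long along its x, lying flat; bystander.
- cover: the cover described at cover_handle, about 180 g; origin at the centre of the plug's underside, 46 mm below the handle bar's centre
- lamp: the lamp described at lamp_center; origin at the middle of the lens
Not all that is in view belongs to the job. Of the things that look like the lamp, the largest one is meant.

How it is judged:
On the way, in this order (a step that is already met when the one before it is completed fails the run):
1. the cover lies handle up on the cork mat, let go (horizontal distance between cover_handle and mat below 0.045 m and height (world z) of cover_handle below 0.056 m and angle between cover_handle's own z axis and vertical below 0.12 rad and contact force between cover and the fingers below 0.1 N), for 0.2 s.
2. the lamp is drawn clear of the tool block (height (world z) of lamp_lens above 0.075 m and contact force between lamp and the fingers above 0.5 N), for 0.1 s.
At the end, for the whole second after the job is handed in: Lamp held still in the air, lens 75 mm or more up, touching only the gripper, slanted 30-60 degrees lens down, axis within 25 mm (each cross axis) of the red mark, lens 75-170 mm from it; cover handle up on the mat, centres within 45 mm; other things moved under 30 mm (all of step 2 and horizontal distance between cover_handle and mat below 0.045 m and height (world z) of cover_handle below 0.056 m and angle between cover_handle's own z axis and vertical below 0.12 rad and angle between lamp_lens's own z axis and vertical between 0.52 and 1.05 rad and x of mark in the frame of lamp_lens between -0.025 and 0.025 m and y of mark in the frame of lamp_lens between -0.025 and 0.025 m and z of mark in the frame of lamp_lens between -0.17 and -0.075 m and contact force between lamp and pattern below 0.1 N and contact force between lamp and rack below 0.1 N and contact force between lamp and cover below 0.1 N and contact force between lamp and plug below 0.1 N and contact force between lamp and punch below 0.1 N and contact force between lamp and mallet below 0.1 N and contact force between lamp and glue below 0.1 N and contact force between lamp and square below 0.1 N and contact force between lamp and offcut below 0.1 N and contact force between lamp and rasp below 0.1 N and linear speed of lamp below 0.03 m/s and angular speed of lamp below 0.15 rad/s and linear speed of cover below 0.02 m/s); the arm keeps its last pose, push and grip.
It fails at once if another thing was shifted by more than 30 mm (distance of any of plug, punch, mallet, glue, square, offcut, rasp from where it was at the start of the episode above 0.03 m).
It fails at once if the cover was dropped (falls faster than 0.6 m/s, not held) (linear speed of cover above 0.6 m/s and contact force between cover and the fingers below 0.1 N).
It also fails if it takes over 54 s, if anything falls off the work surface, if the arm or the gripper's body presses on something with over 40 N, if the wrist force passes 120 N, or if a joint passes its speed limit or range.

## Working session

There is one attempt and no reset: what is moved stays moved. The work goes in short steps, Python scripts to look and compute and a tool call to move; the robot and the scene stay as the last step left them, time stands still between calls to the robot, and variables do not carry over. Pictures are saved under pics/ and viewed, and the job is handed in when it is done.

Besides the shell and the picture viewer there is one more tool, called after "Emit:" as a command line: name --argument value ..., lists and objects as JSON in quotes. jog_arm: Moves the arm, as the interface text tells. Its arguments: {"type":"object","properties":{"moves":{"type":"array","items":{"type":"array","items":{"type":"array","items":{"type":"number"}}}},"force":{"type":"number"}},"required":["moves"]}

```bash
mkdir -p pics
cat > h.py <<'E'
import numpy as np, cv2
from scipy.spatial.transform import Rotation as R
from bench import arm, imaging, spotter
def snap(n,f):
    s=imaging.snapshot(n); cv2.imwrite('pics/'+f,s['frame'][:,:,::-1]); return s
def px(s,p):
    T=np.array(s['cam_to_world']);K=np.array(s['camera_matrix'])
    c=(np.array(p)-T[:3,3])@T[:3,:3]; q=c[:2]/c[2]; q=q*(1+s['k1']*(q@q)); return K[:2,:2]@q+K[:2,2]
def ray(s,u,v):
    T=np.array(s['cam_to_world']);K=np.array(s['camera_matrix'])
    d=np.array([(u-K[0,2])/K[0,0],(v-K[1,2])/K[1,1]]); q=d.copy()
    for _ in range(20): q=d/(1+s['k1']*(q@q))
    return T[:3,3],T[:3,:3]@np.array([q[0],q[1],1])
def onz(s,u,v,z):
    o,d=ray(s,u,v); return o+d*(z-o[2])/d[2]
def rec(s,n):
    T=np.array(s['cam_to_world'])
    return [(round(r['p'],2),np.round(T[:3,:3]@np.array(r['point'])+T[:3,3],4),np.round(px(s,T[:3,:3]@np.array(r['point'])+T[:3,3]))) for r in spotter.recognise(n,s)]
E
python3 - <<'E'
from h import *
st=arm.get_state(); print(st)
for c in('scene','top'):
    s=snap(c,c+'0.png'); print(c,np.round(s['cam_to_world'],3).tolist())
    for n in('pattern','cover','mat','rack','lamp','plug','punch','mallet','glue','square','offcut','rasp'):
        print(n,rec(s,n))
E
```

```text
{'clock': 0.0, 'joint_pos': array([-1.35435731e+00,  3.13416304e-01,  1.49840338e+00, -5.30584021e-06,
        1.33096680e+00, -2.23400604e-01]), 'dq': array([ 0.00014116, -0.00182973,  0.00177134,  0.00033449, -0.00167604,
        0.0006887 ]), 'effort': array([-1.10321780e-03, -4.02209544e+01, -2.52271289e+01,  6.94250339e-02,
        3.53215705e-02, -9.43994041e-05]), 'ee_pos': array([ 0.22352262, -0.47500081,  0.40419087]), 'tool_rot': array([-3.06476171e+00, -6.85084221e-01,  1.56663656e-06]), 'force': array([-0.07603026,  0.20853471,  0.30481712]), 'torque': array([ 0.00713377,  0.00185931, -0.01063487]), 'width': 0.9980228204807997}
scene [[0.727, 0.485, -0.486, 1.333], [0.687, -0.493, 0.534, -0.835], [0.02, -0.722, -0.692, 1.141], [0.0, 0.0, 0.0, 1.0]]
pattern [(0.69, array([ 0.6288, -0.0798,  0.035 ]), array([313., 222.]))]
cover [(0.93, array([ 0.5903, -0.0408,  0.0747]), array([313., 200.]))]
mat [(0.71, array([0.5512, 0.3091, 0.007 ]), array([372., 160.])), (0.34, array([ 0.5095, -0.4212,  0.0769]), array([196., 254.])), (0.19, array([ 0.6658, -0.23  ,  0.042 ]), array([2
[... 1515 characters left out ...]
 229.])), (0.18, array([0.7502, 0.2271, 0.009 ]), array([244., 159.]))]
punch [(0.45, array([ 0.522 , -0.2488,  0.0965]), array([394., 222.])), (0.42, array([ 0.5731, -0.0352,  0.0675]), array([324., 208.]))]
mallet [(0.73, array([ 0.5748, -0.0335,  0.0657]), array([323., 207.])), (0.6, array([ 0.6432, -0.2227,  0.0584]), array([382., 185.]))]
glue [(0.83, array([ 7.588e-01, -7.000e-04,  9.320e-02]), array([312., 149.]))]
square [(0.87, array([0.7505, 0.2294, 0.0081]), array([244., 159.])), (0.2, array([ 0.7567, -0.0041,  0.0933]), array([313., 149.]))]
offcut [(0.86, array([ 0.5166, -0.5628,  0.0334]), array([484., 222.]))]
rasp [(0.63, array([0.5685, 0.5579, 0.0139]), array([145., 215.]))]
```

View pics/scene0.png

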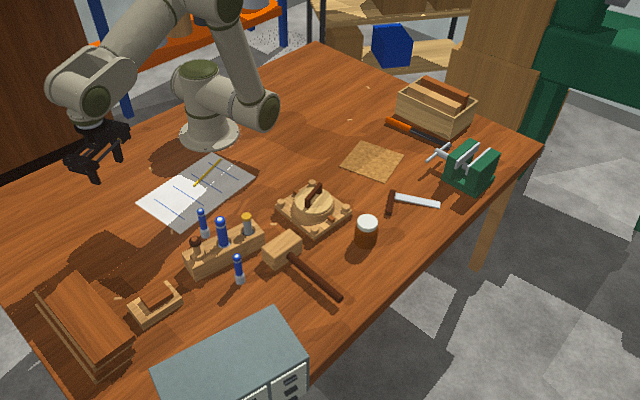

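View pics/top0.png

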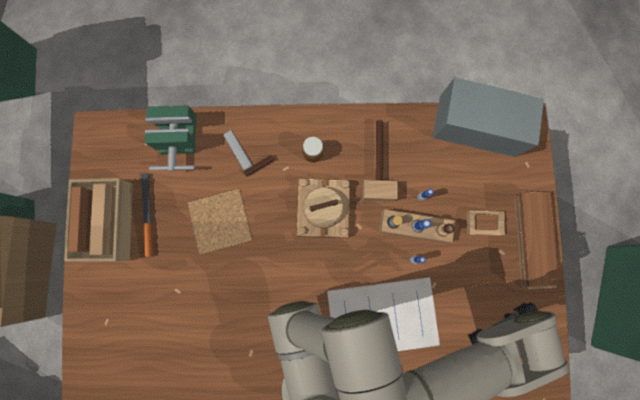

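Run:
```python
import cv2
a=cv2.imread('pics/scene0.png')[150:350,130:430]; cv2.imwrite('pics/scene0c.png',cv2.resize(a,None,fx=2.6,fy=2.6,interpolation=3))
a=cv2.imread('pics/top0.png')[120:290,180:470]; cv2.imwrite('pics/top0c.png',cv2.resize(a,None,fx=2.75,fy=2.75,interpolation=3))
```

```text
(no output)
```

View pics/scene0c.png

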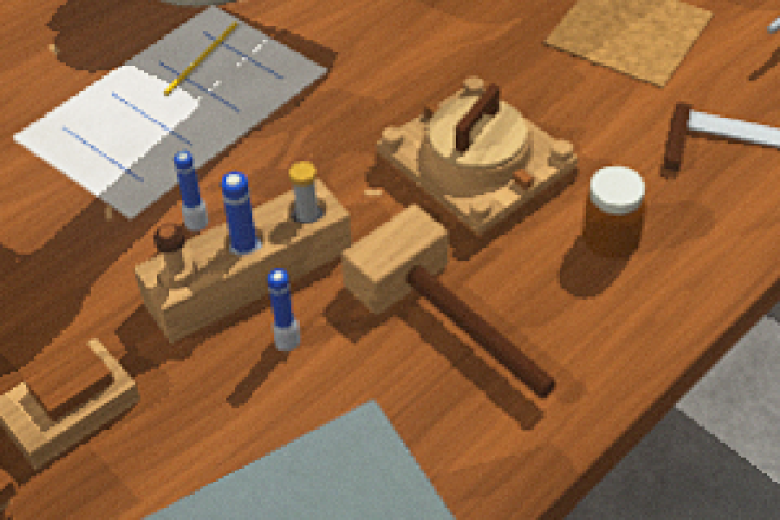

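View pics/top0c.png

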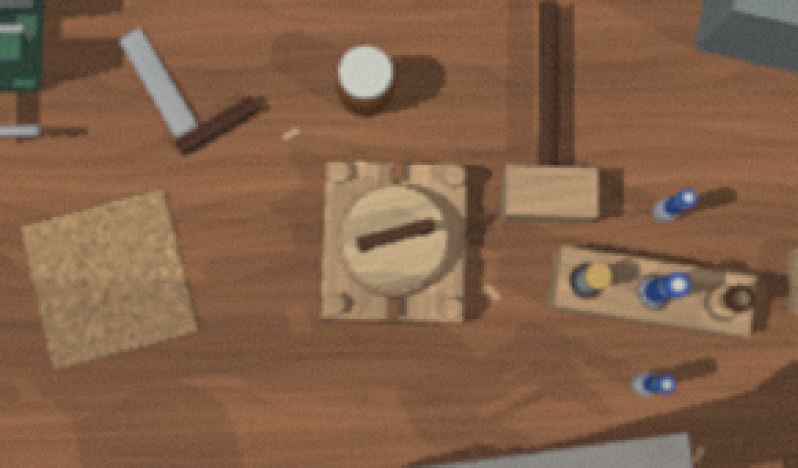

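Lamp look-alikes in the scene picture: (220,233) in the rack, (203,225) behind it and (238,271) in front. The one in the rack's middle socket, between the punch at (245,224) and the plug at (196,254), is clearly the largest in both enlarged crops, so it is the lamp. The cover handle shows at about (310,208)–(338,202) in the top picture. The mat is on the left at (220,222).

Run:
```python
from h import *
t=imaging.snapshot('top'); s=imaging.snapshot('scene')
f=lambda u,v:(180+u/2.75,120+v/2.75)
g=lambda u,v:(130+u/2.6,150+v/2.6)
a=onz(t,*f(358,243),.108);b=onz(t,*f(436,227),.108);print('bar',a,b,(a+b)/2,np.linalg.norm(a-b),np.arctan2(*(b-a)[1::-1]))
print('mat',[onz(t,*f(*p),.004)[:2].round(3) for p in((22,228),(165,191),(197,328),(55,367))])
print('pat',[onz(t,*f(*p),.035)[:2].round(3) for p in((327,163),(468,163),(465,320),(320,320))])
print('rack',[onz(t,*f(*p),.06)[:2].round(3) for p in((560,246),(788,277),(750,334),(552,306))])
print('lamp tail t',onz(t,*f(678,285),.155),' s',onz(s,*g(234,178),.152))
print('jaw',R.from_rotvec(arm.get_state()['tool_rot']).as_matrix().round(3).tolist())
```

```text
bar [0.5676299 0.0080663 0.108    ] [ 0.58367211 -0.07918684  0.108     ] [ 0.575651   -0.03556027  0.108     ] 0.08871563149832022 -1.3889686784585678
mat [array([0.606, 0.417]), array([0.648, 0.242]), array([0.482, 0.203]), array([0.438, 0.374])]
pat [array([0.673, 0.044]), array([ 0.669, -0.124]), array([ 0.483, -0.114]), array([0.487, 0.055])]
rack [array([ 0.564, -0.225]), array([ 0.522, -0.493]), array([ 0.457, -0.443]), array([ 0.495, -0.213])]
lamp tail t [ 0.50909349 -0.33485078  0.155     ]  s [ 0.51072795 -0.32920647  0.152     ]
jaw [[0.905, 0.426, -0.0], [0.426, -0.905, 0.0], [-0.0, -0.0, -1.0]]
```

Emit:
jog_arm --moves '[[[3.6,-1.77,0,0,0,0,7],[3.6,-1.77,0,0,0,0,7],[3.6,-1.77,0,0,0,0,7],[3.6,-1.77,0,0,0,0,7],[3.6,-1.77,0,0,0,0,7],[3.6,-1.77,0,0,0,0,7],[3.6,-1.77,0,0,0,0,7],[3.6,-1.77,0,0,0,0,7],[3.6,-1.77,0,0,0,0,7],[3.6,-1.77,0,0,0,0,7],[3.6,-1.77,0,0,0,0,7],[3.6,-1.77,0,0,0,0,7],[3.6,-1.77,0,0,0,0,7],[3.6,-1.77,0,0,0,0,7]]]'

```text
clock: 2.8
ee_pos: [0.5749, -0.0347, 0.4048]
tool_rot: [3.066, 0.685, 0.0]
force: [0.4, -0.5, 0.7]
width: 0.797
```

Emit:
jog_arm --moves '[[[0,0,0,0,0,-0.146,7],[0,0,0,0,0,-0.146,7],[0,0,0,0,0,-0.146,7],[0,0,0,0,0,-0.146,7],[0,0,0,0,0,-0.146,7],[0,0,0,0,0,-0.146,7],[0,0,0,0,0,-0.146,7],[0,0,0,0,0,-0.146,7],[0,0,0,0,0,-0.146,7],[0,0,0,0,0,0,7],[0,0,0,0,0,0,7]]]'

```text
clock: 3.9
ee_pos: [0.5741, -0.0363, 0.4047]
tool_rot: [-2.014, -2.411, 0.0]
force: [0.2, 0.3, 0.0]
width: 0.793
```

Run:
```python
from h import *
st=arm.get_state(); print(st['clock'],st['ee_pos'],st['joint_pos'].round(3),R.from_rotvec(st['tool_rot']).as_matrix().round(3).tolist())
w=snap('wrist','w1.png'); print(np.round(w['cam_to_world'],3).tolist())
print(rec(w,'cover_handle'),px(w,(.5676,.008,.108)),px(w,(.5837,-.079,.108)))
```

```text
3.9 [ 0.57405705 -0.03625354  0.40468218] [-0.267  0.424  1.34   0.     1.377 -0.446] [[-0.178, 0.984, -0.0], [0.984, 0.178, 0.0], [0.0, -0.0, -1.0]]
[[0.984, 0.17, 0.052, 0.56], [0.178, -0.939, -0.295, 0.042], [-0.001, 0.299, -0.954, 0.386], [0.0, 0.0, 0.0, 1.0]]
[(0.74, array([ 0.5756, -0.0276,  0.0707]), array([321., 180.])), (0.6, array([ 0.5685, -0.0015,  0.0334]), array([319., 150.]))] [320.20839663 149.39186521] [320.38485079 240.24508518]
```

View pics/w1.png

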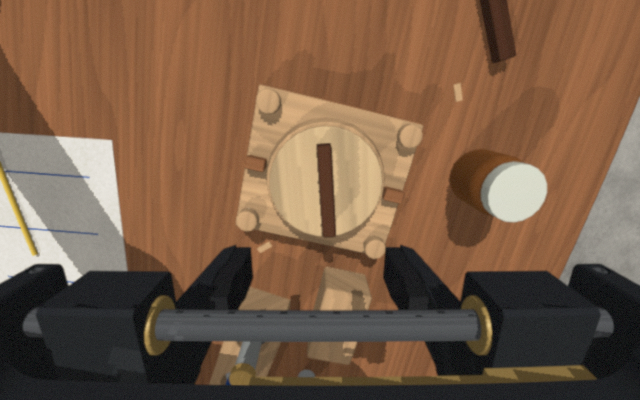

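Wrist picture: bar runs from about (325,144) to (328,236), cover round and free, with fingers flanking at (245,250) and (390,250).

Run:
```python
from h import *
w=imaging.snapshot('wrist'); im=w['frame']
hsv=cv2.cvtColor(im,cv2.COLOR_RGB2GRAY)[130:250,270:380]
m=((hsv<75)).astype(np.uint8); n,l,st,c=cv2.connectedComponentsWithStats(m); 
i=1+st[1:,4].argmax(); print(st[i])
pts=np.argwhere(l==i)[:,::-1].astype(np.float32)+[270,130]; r=cv2.minAreaRect(pts.astype(np.float32)); print(r); b=cv2.boxPoints(r)
W=np.array([onz(w,*p,.108) for p in b]);print(W.round(4), W.mean(0),[np.linalg.norm(W[k]-W[k-1]).round(3) for k in range(4)])
for k in range(2):
  d=W[k+1]-W[k];print(np.degrees(np.arctan2(d[1],d[0])))
print(rec(w,'mat'),[onz(w,*p,.108)for p in((325,144),(328,236.5))])
a=im[120:260,240:400];cv2.imwrite('pics/w1c.png',cv2.resize(a[:,:,::-1],None,fx=4,fy=4,interpolation=3))
```

```text
[  48   14   17   93 1177]
((326.0303955078125, 190.07736206054688), (92.55612182617188, 13.192268371582031), 86.98721313476562)
[[ 0.5639  0.012   0.108 ]
 [ 0.5754  0.0147  0.108 ]
 [ 0.597  -0.0719  0.108 ]
 [ 0.5845 -0.075   0.108 ]] [ 0.58019867 -0.03004947  0.108     ] [np.float64(0.089), np.float64(0.012), np.float64(0.089), np.float64(0.013)]
13.29787909541105
-75.96478491035307
[] [array([0.5708957 , 0.01345607, 0.108     ]), array([ 0.59035427, -0.07374689,  0.108     ])]
```

View pics/w1c.png

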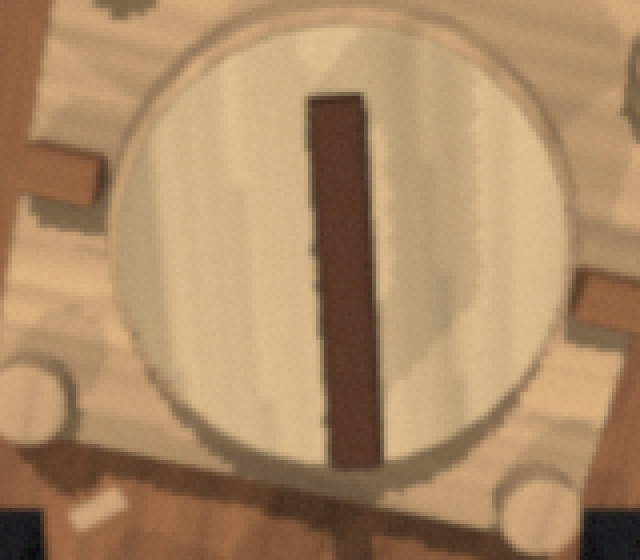

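Emit:
jog_arm --moves '[[[0.3,0.55,0,0,0,-0.04,7],[0,0,2.5,0,0,0,7],[0,0,2.5,0,0,0,7],[0,0,2.5,0,0,0,7],[0,0,2.5,0,0,0,7],[0,0,0,0,0,0,7],[0,0,0,0,0,0,7]]]'

```text
clock: 4.8
ee_pos: [0.5791, -0.0323, 0.3054]
tool_rot: [1.961, 2.454, 0.0]
force: [0.7, -0.3, 0.5]
width: 0.795
```

Run:
```python
from h import *
st=arm.get_state(); T=R.from_rotvec(st['tool_rot']).as_matrix();print(st['clock'],st['ee_pos'],st['joint_pos'].round(3),T.round(3).tolist())
w=snap('wrist','w2.png'); print(px(w,st['ee_pos']+T[:,2]*.147))
for z in(.1,.108): print(px(w,(st['ee_pos'][0],st['ee_pos'][1],z)))
```

```text
4.8 [ 0.57911619 -0.03232886  0.30543693] [-0.258  0.523  1.458  0.     1.16  -0.48 ] [[-0.221, 0.975, 0.0], [0.975, 0.221, -0.0], [-0.0, 0.0, -1.0]]
[318.82194961 283.81547077]
[318.49071171 235.5019626 ]
[318.51429237 240.48181668]
```

View pics/w2.png

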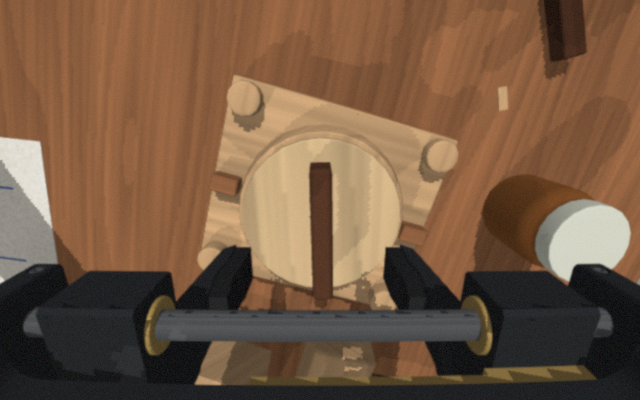

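Bar now at (320,163)–(323,306), centred between the fingers and parallel to the pads. Descend and grip.

Emit:
jog_arm --moves '[[[0.4,0.2,1.5,0,0,-0.015,7],[0,0,1.5,0,0,0,7],[0,0,1.5,0,0,0,7],[0,0,1.4,0,0,0,7],[0,0,0,0,0,0,7]]]'

```text
clock: 5.35
ee_pos: [0.5799, -0.028, 0.245]
tool_rot: [-1.941, -2.468, 0.001]
force: [0.6, -0.3, 0.9]
width: 0.795
```

Emit:
jog_arm --moves '[[[0,0,0,0,0,0,0],[0,0,0,0,0,0,0],[0,0,0,0,0,0,0],[0,0,0,0,0,0,0],[0,0,0,0,0,0,0],[0,0,0,0,0,0,0],[0,0,0,0,0,0,0],[0,0,0,0,0,0,0]]]' --force 30

```text
clock: 6.15
ee_pos: [0.58, -0.028, 0.2457]
tool_rot: [1.942, 2.469, 0.0]
force: [-0.3, -0.4, 1.1]
width: 0.151
```

Emit:
jog_arm --moves '[[[0,0,-0.5,0,0,0,0],[0,0,-1,0,0,0,0],[0,0,-1.5,0,0,0,0],[0,0,-1.5,0,0,0,0],[0,0,-1.5,0,0,0,0],[0,0,-1,0,0,0,0],[0,0,0,0,0,0,0],[0,0,0,0,0,0,0]]]'

```text
clock: 6.95
ee_pos: [0.5798, -0.0279, 0.3155]
tool_rot: [-1.942, -2.469, 0.0]
force: [0.3, -0.4, -1.3]
width: 0.149
```

Run:
```python
from h import *
st=arm.get_state(); T=R.from_rotvec(st['tool_rot']).as_matrix();print(st['clock'],st['ee_pos'],st['joint_pos'].round(3),T.round(3).tolist())
s=snap('scene','s2.png'); t=snap('top','t2.png'); w=snap('wrist','w3.png')
a=s['frame'][130:290,220:460];cv2.imwrite('pics/s2c.png',cv2.resize(a[:,:,::-1],None,fx=3,fy=3,interpolation=3))
d=np.array([.543,.309])-st['ee_pos'][:2]; print('tool dxy cm',100*T[:2,0]@d,100*T[:2,1]@d)
for z in(0,.036): print(rec(w,'mark'),rec(s,'mark'),rec(t,'mark'))
```

```text
6.95 [ 0.57984716 -0.02791605  0.31546605] [-0.25   0.513  1.445 -0.     1.184 -0.488] [[-0.236, 0.972, -0.0], [0.972, 0.236, 0.0], [0.0, -0.0, -1.0]]
tool dxy cm 33.610504296901205 4.362952279906177
[(0.91, array([0.5531, 0.0293, 0.0358]), array([304., 131.]))] [(0.65, array([ 0.6172, -0.0697,  0.0356]), array([313., 218.]))] []
[(0.91, array([0.5531, 0.0293, 0.0358]), array([304., 131.]))] [(0.65, array([ 0.6172, -0.0697,  0.0356]), array([313., 218.]))] []
```

View pics/s2c.png

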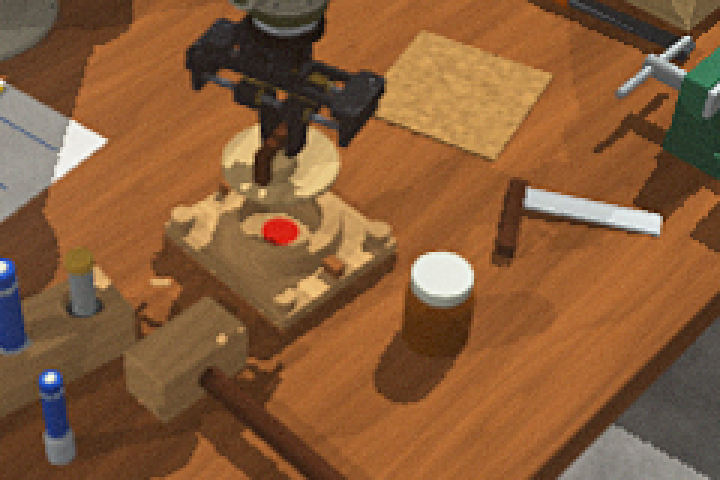

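View pics/w3.png

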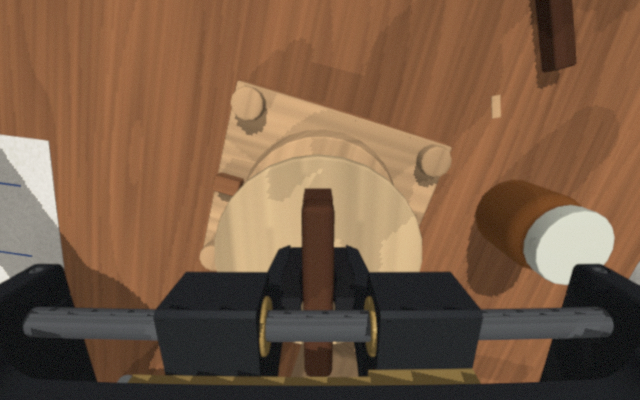

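Cover is held level in the jaws, the red mark is visible at scene (313,207), and the mat is free. Move over the mat.

Emit:
jog_arm --moves '[[[1,0.13,0,0,0,0,0],[2,0.26,0,0,0,0,0],[2.8,0.37,0,0,0,0,0],[2.8,0.37,0,0,0,0,0],[2.8,0.37,0,0,0,0,0],[2.8,0.37,0,0,0,0,0],[2.8,0.37,0,0,0,0,0],[2.8,0.37,0,0,0,0,0],[2.8,0.37,0,0,0,0,0],[2.8,0.37,0,0,0,0,0],[2.8,0.37,0,0,0,0,0],[2.4,0.3,0,0,0,0,0],[1.6,0.2,0,0,0,0,0],[1.2,0.1,0,0,0,0,0],[0,0,0,0,0,0,0],[0,0,0,0,0,0,0]]]'

```text
clock: 9.0
ee_pos: [0.5433, 0.3063, 0.3157]
tool_rot: [1.942, 2.469, -0.001]
force: [0.5, 0.7, -2.3]
width: 0.156
```

Run:
```python
from h import *
st=arm.get_state(); T=R.from_rotvec(st['tool_rot']).as_matrix();print(st['clock'],st['ee_pos'],st['joint_pos'].round(3))
s=snap('scene','s3.png'); t=snap('top','t3.png')
for x in((s,'s3c'),(t,'t3c')):
  u,v=map(int,px(x[0],(.545,.2,.1))); a=x[0]['frame'][max(0,v-70):v+90,max(0,u-130):u+130];print(u-130,v-70);cv2.imwrite(f'pics/{x[1]}.png',cv2.resize(a[:,:,::-1],None,fx=3,fy=3,interpolation=3))
print(rec(s,'mark'),rec(t,'mark'))
def red(x):
  f=x['frame'].astype(int); m=((f[:,:,0]>130)&(f[:,:,1]<60)&(f[:,:,2]<60)).astype(np.uint8)
  n,l,q,c=cv2.connectedComponentsWithStats(m)
  for i in range(1,n):
    if q[i,4]>15: print(q[i],c[i],onz(x,*c[i],.036))
red(s);red(t)
```

```text
9.0 [0.54332288 0.30634182 0.31565557] [ 0.326  0.604  1.296 -0.     1.243  0.088]
222 82
117 147
[(0.7, array([ 0.6028, -0.054 ,  0.0379]), array([313., 213.])), (0.68, array([0.5525, 0.3106, 0.0041]), array([372., 161.]))] [(0.66, array([ 0.5738, -0.0322,  0.034 ]), array([323., 209.])), (0.47, array([ 0.5379,  0.2505, -0.0006]), array([238., 223.]))]
```

View pics/s3c.png

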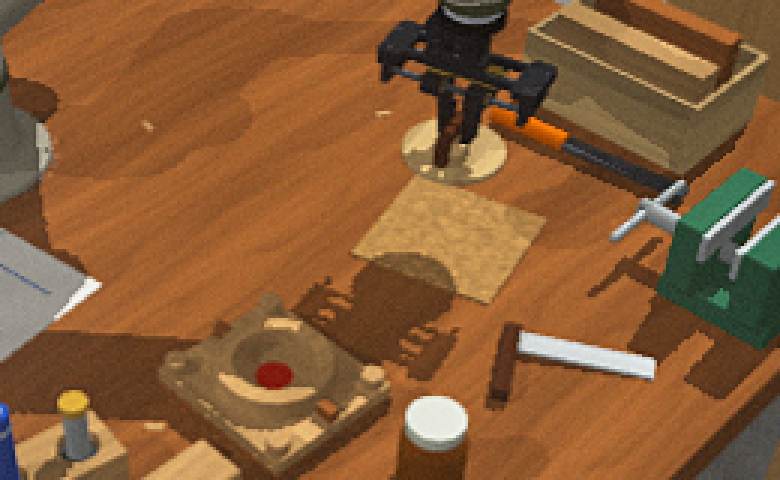

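View pics/t3c.png

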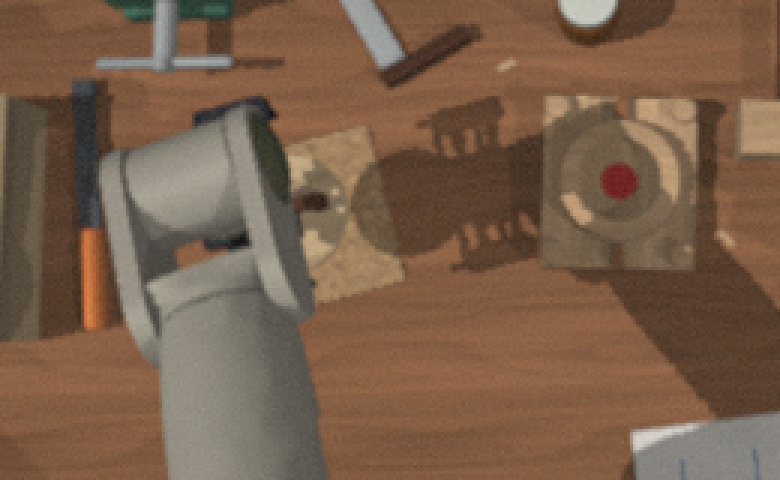

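Run:
```python
from h import *
s=imaging.snapshot('scene');t=imaging.snapshot('top')
f=lambda u,v:(222+u/3,82+v/3); g=lambda u,v:(117+u/3,147+v/3)
M=[onz(s,*f(*p),.004)[:2] for p in((420,178),(545,220),(490,300),(352,255))];print(np.round(M,3),np.mean(M,0))
print('mark s',onz(s,*f(273,376),.036),'t',onz(t,*g(620,182),.036))
```

```text
[[0.452 0.373]
 [0.615 0.416]
 [0.657 0.253]
 [0.49  0.201]] [0.55358351 0.31083743]
mark s [ 0.58521176 -0.03443249  0.036     ] t [ 0.57723489 -0.0349045   0.036     ]
```

Emit:
jog_arm --moves '[[[0.2,0.55,1,0,0,0,0],[0,0,2,0,0,0,0],[0,0,2,0,0,0,0],[0,0,2,0,0,0,0],[0,0,2,0,0,0,0],[0,0,1,0,0,0,0],[0,0,0.8,0,0,0,0],[0,0,0.4,0,0,0,0],[0,0,0.3,0,0,0,0],[0,0,0,0,0,0,0],[0,0,0,0,0,0,0]]]'

```text
clock: 10.4
ee_pos: [0.5482, 0.3101, 0.2013]
tool_rot: [1.942, 2.469, 0.001]
force: [0.2, -0.0, -2.0]
width: 0.149
```

Emit:
jog_arm --moves '[[[0,0,0.2,0,0,0,0],[0,0,0.15,0,0,0,0],[0,0,0.1,0,0,0,0],[0,0,0,0,0,0,0]]]'

```text
clock: 10.8
ee_pos: [0.5481, 0.3101, 0.1963]
tool_rot: [1.942, 2.47, 0.0]
force: [0.1, 0.0, -0.1]
width: 0.152
```

Emit:
jog_arm --moves '[[[0,0,0.1,0,0,0,0],[0,0,0,0,0,0,0],[0,0,0,0,0,0,1.6],[0,0,0,0,0,0,2.5],[0,0,0,0,0,0,4],[0,0,0,0,0,0,4],[0,0,0,0,0,0,4],[0,0,0,0,0,0,4]]]'

```text
clock: 11.6
ee_pos: [0.5481, 0.3101, 0.1952]
tool_rot: [-1.942, -2.469, 0.0]
force: [0.5, -0.2, -0.0]
width: 0.451
```

Emit:
jog_arm --moves '[[[0,0,-1,0,0,0,4],[0,0,-2,0,0,0,4],[0,0,-3,0,0,0,4],[0,0,-3,0,0,0,4],[0,0,-3,0,0,0,4],[0,0,-3,0,0,0,4],[0,0,-3,0,0,0,4],[0,0,-2,0,0,0,4],[0,0,0,0,0,0,4]]]'

```text
clock: 12.5
ee_pos: [0.5479, 0.3101, 0.3989]
tool_rot: [1.94, 2.467, 0.008]
force: [0.8, -0.1, 0.0]
width: 0.452
```

Run:
```python
from h import *
st=arm.get_state(); T=R.from_rotvec(st['tool_rot']).as_matrix();print(st['clock'],st['ee_pos'],st['joint_pos'].round(3),T.round(3).tolist())
s=snap('scene','s4.png'); w=snap('wrist','w4.png')
print(rec(w,'cover'),rec(s,'cover'),rec(w,'mat'))
a=s['frame'][100:220,300:480];cv2.imwrite('pics/s4c.png',cv2.resize(a[:,:,::-1],None,fx=4,fy=4,interpolation=3))
```

```text
12.5 [0.54792132 0.31006141 0.3988738 ] [0.329 0.552 1.159 0.    1.424 0.091] [[-0.236, 0.972, 0.006], [0.972, 0.236, 0.002], [0.001, 0.006, -1.0]]
[] [(0.9, array([0.5615, 0.2963, 0.0213]), array([372., 160.])), (0.57, array([ 0.5373, -0.3569,  0.0559]), array([222., 252.]))] [(0.81, array([0.5354, 0.3463, 0.0086]), array([314., 145.]))]
```

View pics/s4c.png

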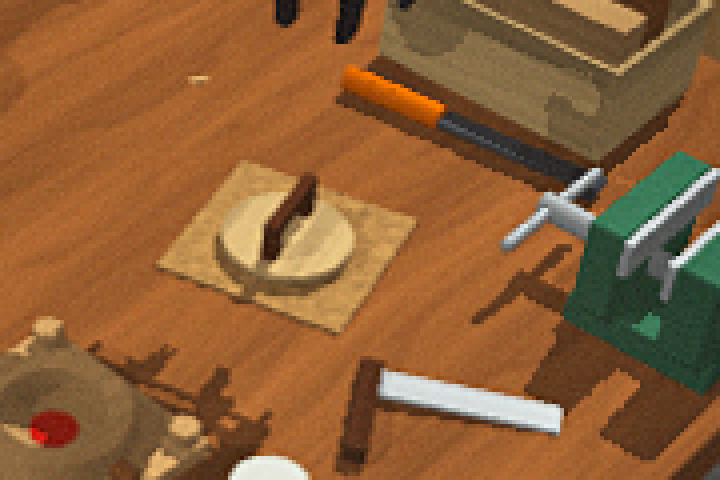

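View pics/w4.png

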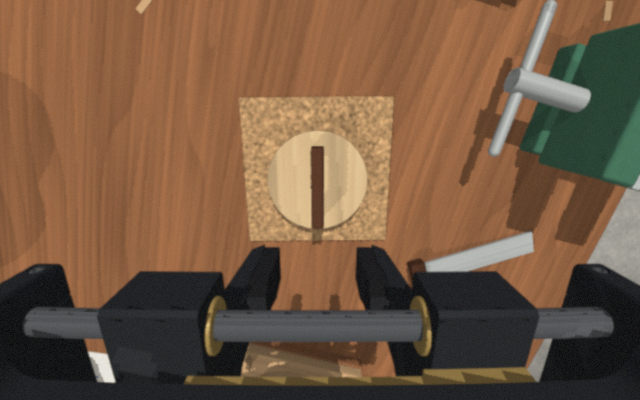

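Cover lies flat inside the mat with margin all round (wrist: disc centre (318,182), mat (240–393, 97–241)). Now to the lamp.

Emit:
jog_arm --moves '[[[-3.42,-1.05,0,0,0,0,6],[-3.42,-1.05,0,0,0,0,6],[-3.42,-1.05,0,0,0,0,6],[-3.42,-1.05,0,0,0,0,6],[-3.42,-1.05,0,0,0,0,6],[-3.42,-1.05,0,0,0,0,6],[-3.42,-1.05,0,0,0,0,6],[-3.42,-1.05,0,0,0,0,6],[-3.42,-1.05,0,0,0,0,6],[-3.42,-1.05,0,0,0,0,6],[-3.42,-1.05,0,0,0,0,6],[-3.42,-1.05,0,0,0,0,6],[-3.42,-1.05,0,0,0,0,6],[-3.42,-1.05,0,0,0,0,6],[-3.42,-1.05,0,0,0,0,6],[-3.42,-1.05,0,0,0,0,6],[-3.42,-1.05,0,0,0,0,6],[-3.42,-1.05,0,0,0,0,6]]]'

```text
clock: 14.55
ee_pos: [0.5092, -0.3343, 0.3942]
tool_rot: [-1.941, -2.468, -0.0]
force: [0.6, 0.2, 0.2]
width: 0.681
```

Emit:
jog_arm --moves '[[[0,0,0,0,0,0.1,6],[0,0,0,0,0,0.1,6],[0,0,0,0,0,0.1,6],[0,0,0,0,0,0.1,6],[0,0,0,0,0,0,6],[0,0,0,0,0,0,6]]]'

```text
clock: 15.15
ee_pos: [0.5096, -0.3328, 0.3946]
tool_rot: [-2.39, -2.037, 0.0]
force: [-0.5, -0.4, 0.6]
width: 0.682
```

Run:
```python
from h import *
st=arm.get_state(); T=R.from_rotvec(st['tool_rot']).as_matrix();print(st['clock'],st['ee_pos'],st['joint_pos'].round(3),T.round(3).tolist())
w=snap('wrist','w5.png'); print(rec(w,'lamp'),rec(w,'lamp_center'))
for p in((.51,-.332,.156),(.51,-.332,.06),(*st['ee_pos'][:2],.156)): print(px(w,p))
```

```text
15.15 [ 0.5095512  -0.33277234  0.39459533] [-0.771  0.507  1.241 -0.     1.394 -0.611] [[0.159, 0.987, -0.001], [0.987, -0.159, 0.001], [0.001, -0.001, -1.0]]
[(0.89, array([ 0.6085, -0.3578,  0.0807]), array([420., 201.])), (0.65, array([ 0.5114, -0.3265,  0.1512]), array([321., 208.])), (0.6, array([ 0.4152, -0.3277,  0.0884]), array([224., 204.]))] [(0.89, array([ 0.5138, -0.3277,  0.1513]), array([324., 209.])), (0.72, array([ 0.609 , -0.362 ,  0.0803]), array([421., 205.])), (0.62, array([ 0.4138, -0.3239,  0.0858]), array([222., 200.]))]
[319.96758691 217.16329268]
[319.47585675 186.64127033]
[319.54290338 218.19963857]
```

View pics/w5.png

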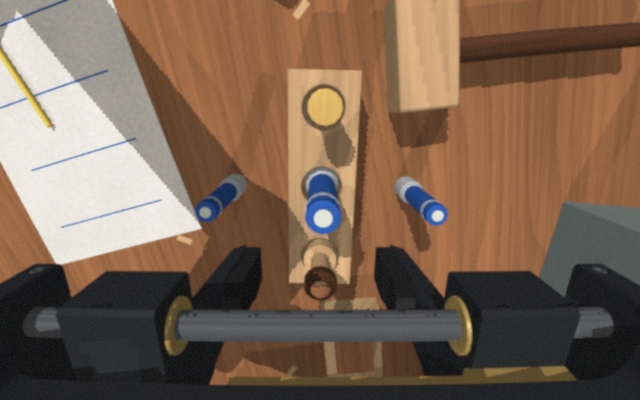

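Wrist picture: rack lamp's tail at (323,217), largest and in the middle socket, with the small look-alikes at (205,208) and (437,214), the punch at (325,105) and the plug at (320,283). The rack lamp is centred between the jaws.

Emit:
jog_arm --moves '[[[0,0.2,2,0,0,0,6],[0,0,2.5,0,0,0,6],[0,0,2.5,0,0,0,6],[0,0,2.5,0,0,0,6],[0,0,1.5,0,0,0,6],[0,0,1.2,0,0,0,6],[0,0,0,0,0,0,6]]]'

```text
clock: 16.0
ee_pos: [0.5114, -0.333, 0.2718]
tool_rot: [-2.391, -2.033, 0.0]
force: [0.2, 0.1, 0.0]
width: 0.683
```

Emit:
jog_arm --moves '[[[0,0,0,0,0,0,0],[0,0,0,0,0,0,0],[0,0,0,0,0,0,0],[0,0,0,0,0,0,0],[0,0,0,0,0,0,0],[0,0,0,0,0,0,0],[0,0,0,0,0,0,0]]]' --force 45

```text
clock: 16.7
ee_pos: [0.5116, -0.3331, 0.2736]
tool_rot: [2.393, 2.034, 0.0]
force: [-0.3, 0.4, 2.6]
width: 0.308
```

Run:
```python
from h import *
w=snap('wrist','w6.png'); s=snap('scene','s6.png')
a=s['frame'][150:310,130:330];cv2.imwrite('pics/s6c.png',cv2.resize(a[:,:,::-1],None,fx=3.5,fy=3.5,interpolation=3))
```

```text
(no output)
```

View pics/s6c.png

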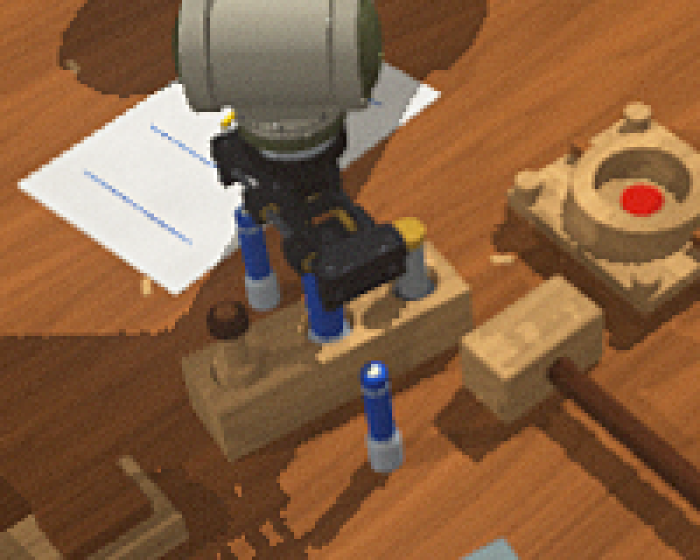

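View pics/w6.png

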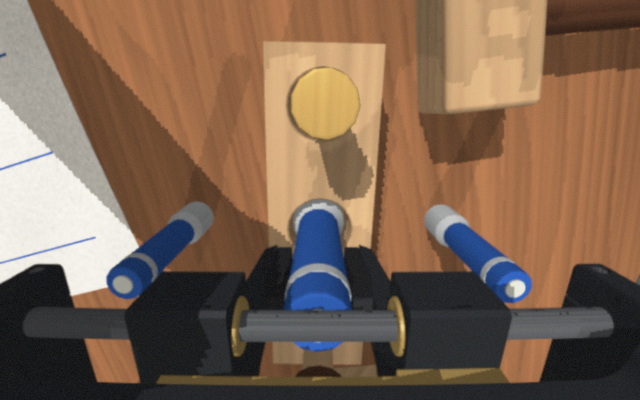

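Emit:
jog_arm --moves '[[[0,0,-0.5,0,0,0,0],[0,0,-1,0,0,0,0],[0,0,-1.5,0,0,0,0],[0,0,-2,0,0,0,0],[0,0,-2,0,0,0,0],[0,0,-2,0,0,0,0],[0,0,-2,0,0,0,0],[0,0,-2,0,0,0,0],[0,0,-1,0,0,0,0],[0,0,0,0,0,0,0],[0,0,0,0,0,0,0]]]'

```text
clock: 17.9
ee_pos: [0.5115, -0.333, 0.4124]
tool_rot: [-2.393, -2.034, 0.0]
force: [-1.1, 0.8, -2.2]
width: 0.307
```

Run:
```python
from h import *
st=arm.get_state(); T=R.from_rotvec(st['tool_rot']).as_matrix();print(st['clock'],st['ee_pos'],st['joint_pos'].round(3),T.round(3).tolist())
s=snap('scene','s7.png');t=snap('top','t7.png');w=snap('wrist','w7.png')
def red(x):
  h=cv2.cvtColor(x['frame'],cv2.COLOR_RGB2HSV).astype(int); m=(((h[:,:,0]<5)|(h[:,:,0]>174))&(h[:,:,1]>190)&(h[:,:,2]>90)).astype(np.uint8)
  n,l,q,c=cv2.connectedComponentsWithStats(m)
  for i in range(1,n):
    if q[i,4]>15: print(q[i],c[i],onz(x,*c[i],.036))
red(s);red(t)
a=s['frame'][120:280,130:370];cv2.imwrite('pics/s7c.png',cv2.resize(a[:,:,::-1],None,fx=3,fy=3,interpolation=3))
```

```text
17.9 [ 0.51146684 -0.33302333  0.41237233] [-0.769  0.501  1.205  0.     1.437 -0.607] [[0.161, 0.987, -0.001], [0.987, -0.161, 0.001], [0.001, -0.001, -1.0]]
[308 203  11   8  74] [312.90540541 206.67567568] [ 0.58296217 -0.0325199   0.036     ]
```

View pics/s7c.png

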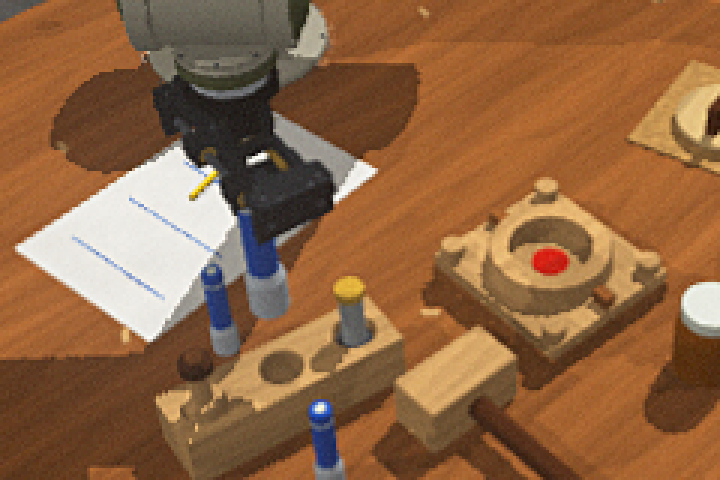

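View pics/w7.png

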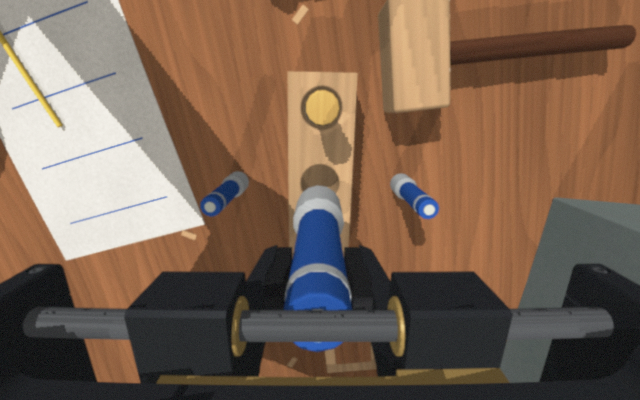

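Lamp is drawn clear and hangs straight in the jaws; rack (281,365 in the crop) is empty in the middle and the neighbours are untouched. Tilt it toward the pattern.

Emit:
jog_arm --moves '[[[0,0,0,0,0.05,0,0],[0,0,0,0,0.09,0,0],[0,0,0,0,0.09,0,0],[0,0,0,0,0.09,0,0],[0,0,0,0,0.09,0,0],[0,0,0,0,0.09,0,0],[0,0,0,0,0.09,0,0],[0,0,0,0,0.09,0,0],[0,0,0,0,0.065,0,0],[0,0,0,0,0.04,0,0],[0,0,0,0,0,0,0],[0,0,0,0,0,0,0]]]' --force 55

```text
clock: 19.25
ee_pos: [0.5115, -0.3332, 0.4128]
tool_rot: [-1.92, -1.631, -0.793]
force: [0.3, -0.5, -1.4]
width: 0.308
```

Run:
```python
from h import *
st=arm.get_state(); T=R.from_rotvec(st['tool_rot']).as_matrix();print(st['clock'],st['ee_pos'],st['joint_pos'].round(3),T.round(3).tolist())
tgt=np.array([.58,-.032,.036])-(.2676+.12)*T[:,2]; print(tgt, 'cm',100*(tgt-st['ee_pos'])@T)
```

```text
19.25 [ 0.5115434  -0.33317344  0.41280202] [-0.844  0.574  1.149  0.62   1.91  -0.621] [[0.115, 0.987, 0.114], [0.699, -0.162, 0.697], [0.706, -0.001, -0.708]]
[ 0.53595349 -0.30208544  0.31049502] cm [-4.77036402  1.91267472  9.6889465 ]
```

Emit:
jog_arm --moves '[[[-0.3,0.12,0.6,0,0,0,0],[-0.6,0.24,1.2,0,0,0,0],[-0.6,0.24,1.2,0,0,0,0],[-0.6,0.24,1.2,0,0,0,0],[-0.6,0.24,1.2,0,0,0,0],[-0.6,0.24,1.2,0,0,0,0],[-0.6,0.24,1.2,0,0,0,0],[-0.6,0.2,1.0,0,0,0,0],[-0.4,0.1,0.6,0,0,0,0],[-0.4,0,0.2,0,0,0,0],[0,0,0,0,0,0,0],[0,0,0,0,0,0,0],[0,0,0,0,0,0,0]]]'

```text
clock: 20.55
ee_pos: [0.5347, -0.3063, 0.3084]
tool_rot: [-1.92, -1.632, -0.795]
force: [-0.4, -0.8, -1.9]
width: 0.302
```

Run:
```python
from h import *
st=arm.get_state(); T=R.from_rotvec(st['tool_rot']).as_matrix();print(st['clock'],st['ee_pos'],st['joint_pos'].round(3),abs(st['dq']).max(),T.round(3).tolist())
m=np.array([.58,-.032,.036]);print('mark in tool cm',100*(m-st['ee_pos'])@T)
s=snap('scene','s8.png');t=snap('top','t8.png');w=snap('wrist','w8.png')
L=st['ee_pos']+T[:,2]*.2676; tail=L-T[:,2]*.15
for n,x in(('s',s),('t',t),('w',w)): print(n,'lens',px(x,L),'shoulder',px(x,L-T[:,2]*.04),'tail',px(x,tail),'mark',px(x,m),'mid',px(x,(L+m)/2))
a=s['frame'][120:280,180:420];cv2.imwrite('pics/s8c.png',cv2.resize(a[:,:,::-1],None,fx=3.3,fy=3.3,interpolation=3))
a=t['frame'][140:280,260:480];cv2.imwrite('pics/t8c.png',cv2.resize(a[:,:,::-1],None,fx=3.5,fy=3.5,interpolation=3))
for x in (s,w):print(rec(x,'lamp_lens'),rec(x,'mark'))
```

```text
20.55 [ 0.53474645 -0.30627013  0.30838557] [-0.788  0.667  1.273  0.616  1.701 -0.704] 0.00136538245830359 [[0.114, 0.987, 0.115], [0.699, -0.161, 0.697], [0.706, 0.001, -0.708]]
mark in tool cm [4.30124677e-01 1.56537178e-02 3.89162388e+01]
s lens [288.75788609 198.91949384] shoulder [280.57520287 195.95426833] tail [256.02492854 187.06010696] mark [312.34615069 206.12993604] mid [300.93256849 202.64069589]
t lens [352.26673277 207.75443418] shoulder [362.55744725 207.97802842] tail [393.41328285 208.63969971] mark [322.74906797 206.83770161] mid [337.03327299 207.28276797]
w lens [319.09747052 207.15905241] shoulder [319.31351826 224.11009061] tail [320.62307519 327.37439124] mark [318.83876722 173.33409093] mid [318.94480766 187.17959729]
[(0.68, array([ 0.413 , -0.3337,  0.0572]), array([202., 224.])), (0.59, array([ 0.5704, -0.154 ,  0.1543]), array([281., 197.])), (0.56, array([ 0.6239, -0.3723,  0.0568]), array([238., 272.]))] [(0.56, array([ 0.6082, -0.0497,  0.037 ]), array([315., 213.]))]
[(0.37, array([ 0.5298, -0.23  ,  0.0621]), array([299., 359.]))] [(0.82, array([ 0.5876, -0.0442,  0.0359]), array([327., 181.]))]
```

View pics/s8c.png

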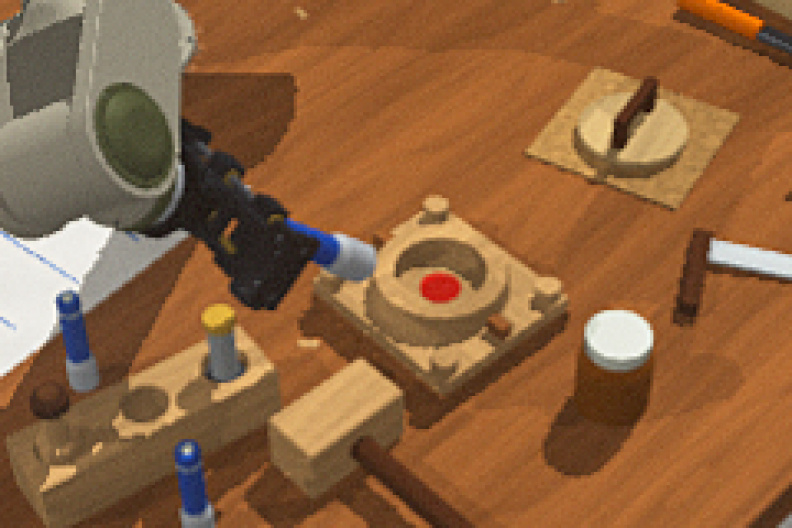

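View pics/t8c.png

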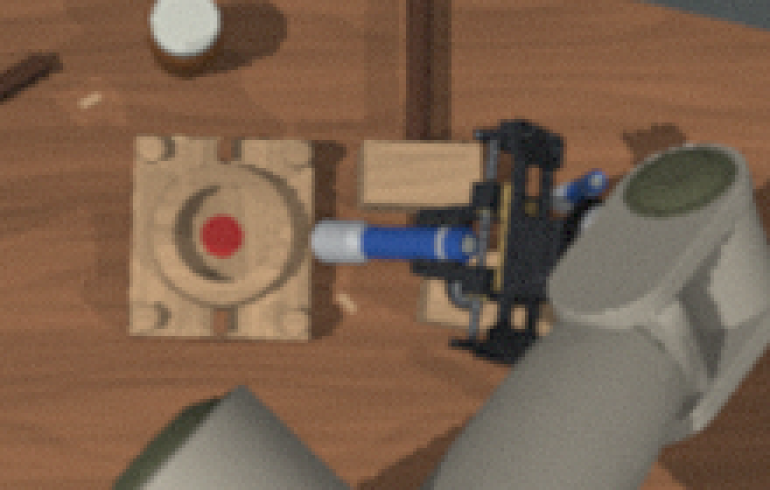

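View pics/w8.png

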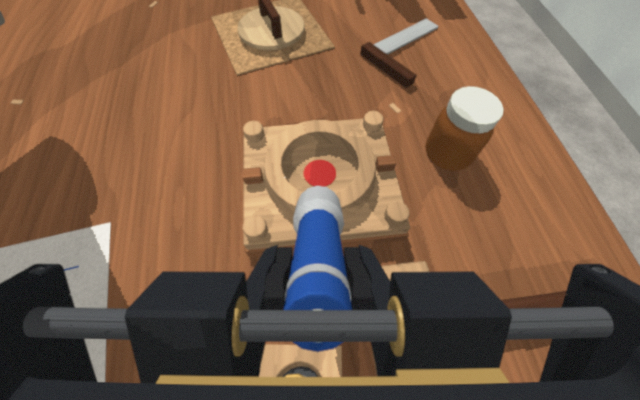

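All three views agree within about 1 px. In the scene picture the lens is at (291,199) and the mark at (313,207); in the top picture they are at (351,209) and (323,207). In the wrist picture the mark at (320,174) lies straight ahead of the lamp. I'll take out the remaining 4 mm and settle.

Emit:
jog_arm --moves '[[[0.2,0,0,0,0,0,0],[0.2,0,0,0,0,0,0],[0,0,0,0,0,0,0],[0,0,0,0,0,0,0],[0,0,0,0,0,0,0],[0,0,0,0,0,0,0],[0,0,0,0,0,0,0],[0,0,0,0,0,0,0],[0,0,0,0,0,0,0]]]'

```text
clock: 21.8
ee_pos: [0.5352, -0.3033, 0.3107]
tool_rot: [-1.919, -1.631, -0.795]
force: [0.4, 0.5, -1.3]
width: 0.302
```

Run:
```python
from h import *
st=arm.get_state(); T=R.from_rotvec(st['tool_rot']).as_matrix()
m=np.array([.58,-.032,.036]);print(st['clock'],abs(st['dq']).max(),st['width'],'mark in tool cm',100*(m-st['ee_pos'])@T,'tilt',np.degrees(np.arccos(-T[2,2])),'lens z',(st['ee_pos']+T[:,2]*.2676)[2])
s=snap('scene','s9.png');a=s['frame'][120:280,180:420];cv2.imwrite('pics/s9c.png',cv2.resize(a[:,:,::-1],None,fx=3.3,fy=3.3,interpolation=3))
```

```text
21.8 0.001607518158237103 0.3024213662412783 mark in tool cm [3.83540518e-02 4.39410054e-02 3.88669868e+01] tilt 44.97956107728166 lens z 0.12136877653982248
```

View pics/s9c.png

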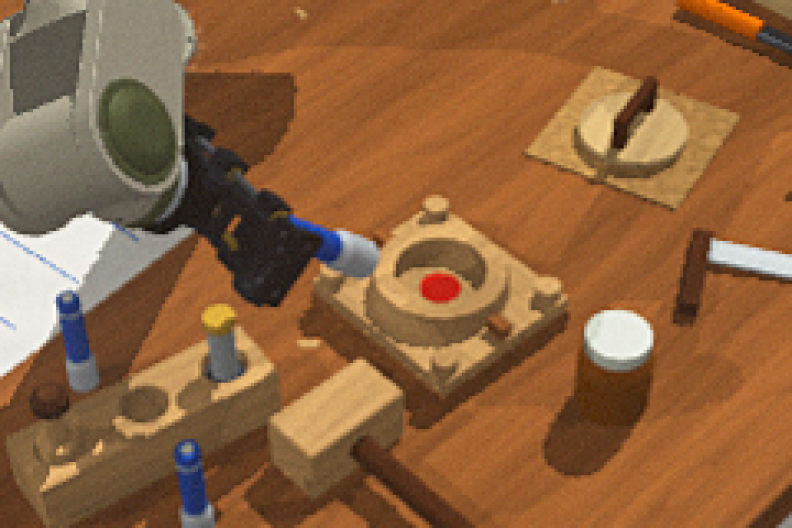

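The lamp is held steady, pointing at the mark (lens at (370,262), mark at (440,288) in the crop). The cover is on the mat and the other things are unmoved. Handing in.

```bash
python3 -c "
from bench import arm
print(arm.job_done())"
```

```text
the job is handed in; nothing more can be done
None
```

I moved the cover handle up onto the cork mat, then drew the blue lamp (the largest of the three look-alikes) from the rack's middle socket. I handed the job in at about 21.9 s with the lamp still held over the mark; no verdict is reported.

**Lamp:** The last check gave a tilt of 45.0°, the lens about 12 cm from the mark and 121 mm above the table. The axis is within about 1 mm of my estimate of the mark, the arm was still, and the grip was set to 55 N. The lens figures assume the lamp did not slip in the jaws, and the pictures showed no sign of that.

**Cover:** It lies flat and near the middle of the mat.

**Other things:** In the last picture of the scene, everything in view stood where it was.

**Disagreement:** The cameras differed by up to about 6 mm on the mark's position and 10 mm on the mat's. I used values in between, well inside the 25 mm and 45 mm tolerances.

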